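Drop the bottle caps from the lever dispenser into the tray

ROBOT

A 6-joint arm with a two-finger parallel gripper is mounted at the origin on a cart in front of the work surface, level with it; the furniture and walls round the work are solid. World frame = base frame: x ahead of the robot, y to its left, z up, the work surface at z = 0. Lengths are in m, angles in degrees, forces in N, time in s.
With the tool pointing down it reaches from about 0.375 to 0.9 m from the base axis. Payload 3.1 kg.
Tool frame: the origin (TCP) lies between the finger pads; the fingertips stand 11 mm ahead of it and the grasp point (between the pads) lies 8 mm behind it; z points along the fingers, y is the line along which they close (so a half turn about z gives the same grasp; the last joint's range is limited). The gripper opens to 87 mm and grips with 3 to 60 N. Pads are 19 mm wide; open, the fingers measure 117 mm over their backs; the gripper's body (75 mm by 190 mm) begins 51 mm behind the grasp point.
Start: joints at [-76.862, 30.224, 82.088, -0, 67.689, -10.227], TCP at [0.248, -0.574, 0.234] pointing down, gripper open.
Joint ranges: [-176.69, 176.69], [-43.24, 126.21], [12.49, 139.97], [-82, 262], [0, 151.66], [-163.58, 163.58]. Speed limits (degrees/s): [159.86, 159.86, 180, 180, 180, 180].

INTERFACE

Orientations are given as a 3x3 rotation matrix whose columns are the frame's x, y, z axes.
In Python, from rig import bot, viewer, workorder, models gives the robot as it stands.
- The arm moves only by the shell command python3 -m jog 'ROWS'. ROWS is JSON, a list of rows, each a list of 7 numbers: the opening, from 0 (shut) to 1 (fully open), then the shift along the tool's x, y, z in m, then the turn, a rotation vector about the tool's x, y, z in degrees. In form: [[claw, x, y, z, ax, ay, az], ...]. A call has 1 to 20 rows; each row is the pose to reach, as a shift and turn from the pose commanded when the call began, along the tool's axes at that moment; what a row does not reach only later rows make up. A row lasts 1/8 s, in which the tool goes at most 62.5 mm and 10.7 degrees, less where a joint would pass 70% of its speed; a pose out of reach is approached as far as the arm can. A call with a gripper value outside its range is refused whole. The fingers move at their own pace and stop on an object; the grip force is fixed at half the most. Time passes only in rows, so rows that repeat a pose let the fingers close. It gives the time, the measured TCP pose, the force, the opening and the grip force at its end, in the units of the state.
- bot.read_state(): the state, without advancing time (a new reading comes with each control period).
- viewer.capture(name): name is "scene" or "top"; returns (picture, depth): 400x640x3 uint8, blue, green, red; 400x640 float32, m along the optical axis (not along the pixel's ray), 0 where there is no reading.
- viewer.camera_info(name): a dict with "fx", "fy", "cx", "cy" (pixels), "world_to_cam" (4x4, takes a point from world to camera coordinates). Camera axes: x right, y down, z forward; pixel columns grow to the right and rows downward; lengths in m; the calibration is good to about 2 mm. A picture is of the moment at which its call begins. camera_info takes no time and is no camera call.
- workorder.hand_in(): hands the job in; it is judged then, once.
Trained networks look in the newest picture that a camera, given by its name, has taken for a name from the list of things; names that differ only in an ending like _2 or _b are one class to them, and where a whole thing is asked for, a point or a joint stands for the part that bears it (a point fixed in the world has none). Each returns a list of dicts, best first, with "p" (0 to 1); they miss things now and then, are a little off and sometimes report something else, mostly with a low value. They report only what shows in the picture. A call takes as long as a camera call. They do not tell look-alikes from the thing itself.
- models.outline_of(camera, thing): "mask" (400x640 bool, what is visible of it).
- models.tip_of(camera, thing): "xyz" ([x, y, z] in m, in world coordinates, good to about 4 mm: a listed point, or the origin of a listed thing).
The state is a dict: "time_s": time; "joint_positions": joint angles; "qvel": joint speeds; "tau": joint torques, N m; "position": TCP position; "tcp_rot": TCP orientation; "force": force on the tool from outside, world axes, zero at the start; "moment": the same for the moment, N m; "opening": opening from 0.0 (shut) to 1.0 (fully open); "grasp_force": force on a finger pad.
Only numpy, scipy, OpenCV 4.12 (cv2) and the standard library are available. Lean on these libraries where they do the work, as an engineer would, in place of code of your own. Each camera call takes 0.05 s, during which the arm holds its last target. There are 200 camera calls.

TASK

Slide the steel tray lengthwise under the mouth of the cap dispenser's chute, so that its end comes up to the dispenser's foot (within two or three centimetres) and it lies centred on the chute and straight in line with it. Then push the sprung lever down to its stop by its cross bar, keep it there until both caps have slid into the tray, and let it return fully home. Do not work the lever before the tray is in place, leave the tray standing there flat with both caps in it, and do not disturb the things around.

Things in the scene. Friction and masses are not known exactly. Their poses are not given: they have to be found in the camera images.
- dispenser: Fixed bottle-cap dispenser: grey foot 125 (x) x 90 (y) x 10 mm under an aluminium chute, 75 mm wide, 190 mm long, sloping 30 degrees down toward its own -x (toward the robot). Origin on the worktop, middle of the foot's -x (discharge) edge; foot covers x 0..125 mm. Upper chute end at x 115 mm, walls 0.18 m high there. The lever is on its +y side. z up.
- foot_front (a point): Same point and axes as the dispenser's origin: middle of the foot's discharge edge, on the worktop; the caps slide toward -x. The tray's centre belongs about 130 mm along -x from here (tray end about 7 mm from the foot), its long axis along this x.
- chute_lip (a point): Middle of the lip of the chute floor, 50 mm out (-x) from the foot edge and 55 mm above the worktop; the caps fall off here. The 35 mm high tray passes under it.
- lever_arm (a joint): Angle of the sprung lever, rad: 0 = home (gate shut), 1.05 = down on its stop (gate fully open). It turns about a level axis parallel to the dispenser's y; pivot at x -26, z 165 mm in the dispenser's frame. A spring brings it back; holding it at the stop takes about 8 N at the bar.
- lever_bar (a point): Where to push: point on the axis of the lever's grey cross bar (moves with it), at dispenser y = 104 mm. Level round bar, 20 mm thick, parallel to y, from y = 74 to 150 mm. Its axis is 120 mm from the pivot, toward -x: 25 degrees above level at home (215 mm above the worktop), 35 degrees below level at the stop (96 mm above the worktop).
- tray: Loose steel tray, 167 (x) x 247 (y, long) x 35 mm high, 0.3 kg, open on top. Origin at the centre of its underside, z up. Walls: long sides 5 mm thick at x = +-78.5 mm, ends 7 mm thick at y = +-118.5 mm, rim 35 mm high; inner floor 2 mm. A wall can be pinched from above, or the tray pushed. Either end may lead.
- cap0: Loose grey screw cap for a wide bottle, 60 mm in diameter, 22 mm thick, 30 g, the lower of two in the chute. Origin at the centre of its open underside, z through its closed top.
- cap1: Loose grey screw cap for a wide bottle, 60 mm in diameter, 22 mm thick, 30 g, the upper of two in the chute. Origin at the centre of its open underside, z through its closed top.
- timer: Bystander: loose white timer with keys, 55 x 70 x 18 mm; origin under its centre. Leave alone.
- tape_roll: Bystander: loose roll of tape lying flat, 75 mm diameter, 19 mm high; origin under its centre. Leave alone.
- pipette: Bystander: loose dark hand pipette lying down, 29 x 206 x 46 mm; origin under its centre. Leave alone.
Things that resemble listed ones, but are neither listed nor needed, are in the scene too. Leave any blue or yellow look-alike of the cap0 alone.

How it is judged:
By the outcome, as a careful person would: the job done as asked, in the order asked, and still so for the second after the job is handed in, with the robot touching nothing.
It also fails if it takes over 61 s, if anything falls off the work surface, if the arm or the gripper's body presses on something with over 40 N, if the wrist force passes 120 N, or if a joint passes its speed limit or range.

## Working session

There is one attempt and no reset: what is moved stays moved. The work goes in short steps, Python scripts to look and compute and a shell command to move; the robot and the scene stay as the last step left them, time stands still between calls to the robot, and variables do not carry over. Pictures are saved under pics/ and viewed, at most 10 in all, crops included, and the job is handed in when it is done.

```bash
mkdir -p pics; ls; cat > h.py <<'E'
import numpy as np, cv2
from rig import bot, viewer, workorder, models
def cloud(name, dep):
    c=viewer.camera_info(name); v,u=np.mgrid[:400,:640]
    P=np.stack([(u-c['cx'])/c['fx']*dep,(v-c['cy'])/c['fy']*dep,dep,np.ones_like(dep)],-1)
    return (P@np.linalg.inv(c['world_to_cam']).T)[...,:3]
E
python3 - <<'E'
from h import *
np.set_printoptions(precision=3,suppress=True)
for n in ("scene","top"):
    im,d=viewer.capture(n); cv2.imwrite(f"pics/{n}0.png",im)
    np.save(f"{n}0.npy",d)
    for t in ("foot_front","chute_lip","lever_bar","tray","cap0","timer","tape_roll","pipette"):
        print(n,t,[(np.round(r['xyz'],3).tolist(),round(r['p'],2)) for r in models.tip_of(n,t)[:3]])
    P=cloud(n,d)
    for r in models.outline_of(n,"tray")[:2]:
        m=r['mask']; q=P[m&(d>0)]; q=q[(q[:,2]>0.028)&(q[:,2]<0.042)]
        print('tray rim',r['p'],len(q)); 
        if len(q)>20: print(cv2.minAreaRect(q[:,:2].astype(np.float32)))
s=bot.read_state(); print(s['time_s'],s['position'],s['tcp_rot'])
E
```

```text
pics
scene foot_front [([0.643, 0.3, -0.001], 0.63)]
scene chute_lip [([0.595, 0.298, 0.054], 0.94), ([0.725, 0.311, 0.13], 0.39)]
scene lever_bar [([0.5, 0.386, 0.216], 0.8)]
scene tray [([0.519, 0.186, -0.004], 0.95)]
scene cap0 [([0.724, 0.311, 0.133], 0.66), ([0.75, 0.187, -0.001], 0.61), ([0.542, 0.493, -0.001], 0.6)]
scene timer [([0.448, -0.024, 0.002], 0.63)]
scene tape_roll [([0.476, -0.123, 0.0], 0.72)]
scene pipette []
tray rim 0.59 470
((0.5174514651298523, 0.1886720359325409), (0.24955901503562927, 0.17093098163604736), 3.7845916748046875)
top foot_front [([0.641, 0.301, 0.001], 0.88)]
top chute_lip [([0.591, 0.294, 0.056], 0.56), ([0.494, 0.385, 0.215], 0.3)]
top lever_bar [([0.493, 0.384, 0.214], 0.84)]
top tray [([0.515, 0.187, -0.002], 0.57)]
top cap0 [([0.671, 0.306, 0.098], 0.78), ([0.749, 0.184, -0.002], 0.76), ([0.643, 0.438, -0.003], 0.57)]
top timer [([0.452, -0.02, -0.003], 0.72)]
top tape_roll [([0.474, -0.126, -0.005], 0.53)]
top pipette [([0.414, -0.228, 0.001], 0.84), ([0.642, 0.301, 0.002], 0.5)]
tray rim 0.57 557
((0.5172601342201233, 0.18714122474193573), (0.24705012142658234, 0.16689547896385193), 3.986333131790161)
1.0 [ 0.248 -0.574  0.234] [[ 0.918  0.397  0.   ]
 [ 0.397 -0.918  0.   ]
 [ 0.    -0.    -1.   ]]
```

View pics/scene0.png

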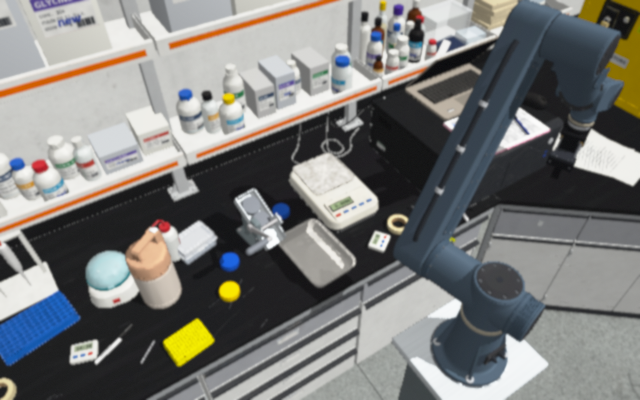

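View pics/top0.png

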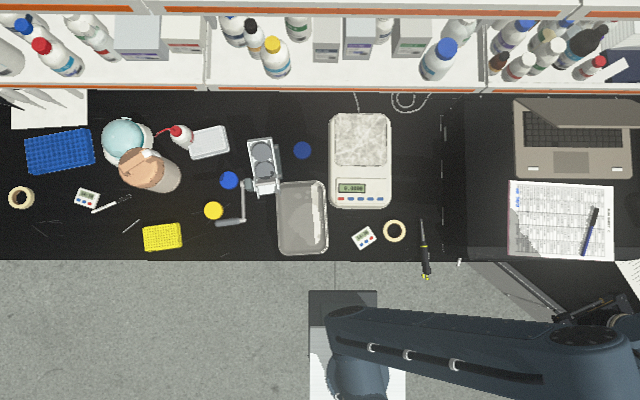

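```bash
python3 - <<'E'
from h import *
np.set_printoptions(precision=4,suppress=True)
for n in ("scene","top"):
    d=np.load(f"{n}0.npy");viewer.capture(n);P=cloud(n,d)
    for t in ("dispenser","lever_arm","cap0","chute_lip"):
        for r in models.outline_of(n,t)[:4]:
            m=r['mask']&(d>0);q=P[m];ys,xs=np.where(m)
            print(n,t,round(r['p'],2),m.sum(),xs.mean().round(),ys.mean().round(),q.min(0),q.max(0))
            if t=="dispenser" and len(q)>500:
                f=q[(q[:,2]>.006)&(q[:,2]<.014)]
                print(' foot',len(f),cv2.minAreaRect(f[:,:2].astype(np.float32)))
                f=q[(q[:,2]>.06)]
                print(' up',cv2.minAreaRect(f[:,:2].astype(np.float32)))
            # bar direction
    b=P[(abs(P[...,0]-.495)<.02)&(abs(P[...,1]-.385)<.06)&(P[...,2]>.195)&(P[...,2]<.235)]
    print('bar',len(b),b.min(0),b.max(0),cv2.minAreaRect(b[:,:2].astype(np.float32)))
E
```

```text
scene dispenser 0.87 1436 259.0 227.0 [ 0.4791  0.2191 -0.002 ] [0.8999 0.4304 0.2296]
 foot 127 ((0.7079328298568726, 0.28289446234703064), (0.1291980743408203, 0.14672169089317322), 8.790323257446289)
 up ((0.6101961135864258, 0.3229914903640747), (0.13461704552173615, 0.30936434864997864), 72.91344451904297)
scene lever_arm 0.64 3012 317.0 252.0 [ 0.3904  0.0806 -0.0084] [0.6427 0.2789 0.0832]
scene lever_arm 0.55 349 258.0 239.0 [0.4791 0.2946 0.0062] [0.7177 0.4304 0.2296]
scene cap0 0.82 325 229.0 291.0 [ 0.5081  0.4566 -0.0015] [0.5808 0.5207 0.0307]
scene cap0 0.77 269 229.0 261.0 [ 0.6085  0.4134 -0.0065] [0.6941 0.4721 0.0322]
scene cap0 0.62 243 251.0 205.0 [0.6854 0.2836 0.1242] [0.742 0.339 0.167]
scene cap0 0.51 216 281.0 210.0 [ 0.6224  0.1553 -0.0038] [0.7985 0.2674 0.1552]
scene chute_lip 0.58 1575 259.0 226.0 [ 0.4791  0.2154 -0.0032] [0.9102 0.4314 0.2296]
bar 206 [0.4791 0.3437 0.2079] [0.5139 0.4314 0.2296] ((0.4952045977115631, 0.38772761821746826), (0.02336641028523445, 0.08818107843399048), 11.946166038513184)
top dispenser 0.76 1554 257.0 179.0 [ 0.4825  0.25
[... 285 characters left out ...]
34.0 213.0 [ 0.4825  0.3422 -0.0037] [0.6184 0.4732 0.2323]
top cap0 0.86 310 264.0 170.0 [0.6349 0.2712 0.0857] [0.6935 0.3359 0.1383]
top cap0 0.76 283 302.0 150.0 [ 0.7195  0.1562 -0.0047] [0.7856 0.219  0.0292]
top cap0 0.64 274 213.0 210.0 [ 0.5131  0.4552 -0.0005] [0.5709 0.5145 0.0282]
top cap0 0.63 259 228.0 180.0 [ 0.6147  0.408  -0.0001] [0.6735 0.4644 0.0337]
top chute_lip 0.9 1533 257.0 180.0 [ 0.4825  0.2532 -0.004 ] [0.7973 0.4863 0.2323]
top chute_lip 0.53 285 231.0 218.0 [ 0.4825  0.3422 -0.0085] [0.612  0.4863 0.2323]
bar 210 [0.4825 0.3398 0.2139] [0.5146 0.4283 0.2323] ((0.4967298209667206, 0.38426673412323), (0.021815111860632896, 0.08963658660650253), 11.530681610107422)
```

Tray spans top pixels (277–327, 182–254), its long axis almost along x. The dispenser is at (262,165) and the bar at (230,222). Next I refine the dispenser's yaw, the worktop edge and the clearance along the path.

```bash
cat >> h.py <<'E'
def shift(tgts, yaws=None):
    "world targets -> tool-axis shifts from current measured pose"
    s=bot.read_state(); R=np.array(s['tcp_rot']); p=np.array(s['position'])
    for t in tgts: print(t,'->',np.round(R.T@(np.array(t)-p),4))
    print('yaw of tool y',np.degrees(np.arctan2(R[1,1],R[0,1])).round(2),'x',np.degrees(np.arctan2(R[1,0],R[0,0])).round(2),'pos',p.round(4),'t',s['time_s'],'F',np.round(s['force'],1),'open',s['opening'],'grip',s['grasp_force'],'q',np.round(s['joint_positions'],0))
E
python3 - <<'E'
from h import *
from scipy.optimize import least_squares
np.set_printoptions(precision=4,suppress=True)
C=[]
for n in ("scene","top"):
    d=np.load(f"{n}0.npy");P=cloud(n,d); ok=d>0
    q=P[ok&(P[...,2]>.06)&(P[...,2]<.24)]
    q=q[(q[:,0]>.55)&(q[:,0]<.80)&(q[:,1]>.22)&(q[:,1]<.37)]
    # chute outer edges vs x
    if 1:
        best=[]
        for th in np.arange(-4,18,1.):
            a=np.radians(th); y=(q[:,:2]-[.642,.3])@[-np.sin(a),np.cos(a)]
            best.append((th,*np.percentile(y,[2,98]),np.ptp(np.percentile(y,[2,98]))))
        print(n,len(q)); print(np.array(best)[np.argsort([b[3] for b in best])[:5]])
    b=P[ok&(abs(P[...,0]-.495)<.022)&(abs(P[...,1]-.385)<.05)&(P[...,2]>.19)&(P[...,2]<.24)]
    u,sv,vt=np.linalg.svd(b-b.mean(0),full_matrices=False); print('bar',b.mean(0),vt[0],np.degrees(np.arctan2(-vt[0,0],vt[0,1])))
    t=P[ok&(P[...,2]>-.01)&(P[...,2]<.01)]
    for y0 in(.1,.2,.3): 
        e=t[abs(t[:,1]-y0)<.03]; print('edge x',y0,np.percentile(e[:,0],[0,1]))
    if n=="top":
        for x0 in(.3,.4,.5,.6):
            for y0 in (-.6,-.5,-.4,-.3,-.2,-.1,0,.1):
                e=P[ok&(abs(P[...,0]-x0)<.05)&(abs(P[...,1]-y0)<.05)]
                print(x0,y0,e[:,2].max().round(2) if len(e) else None,end='; ')
            print()
c0,c1=np.array([.671,.306]),np.array([.724,.311])
shift([[.40,-.35,.30],[.50,-.15,.30],[.45,.1,.25],[.398,.179,.12]])
E
```

```text
scene 1449
[[-4.     -0.0412  0.0609  0.1021]
 [-3.     -0.0407  0.0616  0.1022]
 [-2.     -0.0401  0.0627  0.1028]
 [-1.     -0.0393  0.0636  0.1028]
 [ 0.     -0.0386  0.0645  0.1031]]
bar [0.493  0.3891 0.2216] [-0.1859  0.9825  0.0123] 10.711536469487884
edge x 0.1 [-0.1209 -0.1038]
edge x 0.2 [0.3675 0.3714]
edge x 0.3 [0.3684 0.3711]
top 1585
[[-3.     -0.043   0.0551  0.0981]
 [-4.     -0.0434  0.055   0.0984]
 [-2.     -0.0426  0.0561  0.0987]
 [-1.     -0.0421  0.0569  0.099 ]
 [ 0.     -0.0416  0.0579  0.0994]]
bar [0.4966 0.3833 0.2231] [-0.1774  0.9834  0.0383] 10.223697461707605
edge x 0.1 [-0.0827 -0.0774]
edge x 0.2 [0.3727 0.3765]
edge x 0.3 [0.3724 0.3759]
0.3 -0.6 0.49; 0.3 -0.5 0.61; 0.3 -0.4 0.7; 0.3 -0.3 0.84; 0.3 -0.2 0.84; 0.3 -0.1 0.76; 0.3 0 0.57; 0.3 0.1 0.4; 
0.4 -0.6 0.26; 0.4 -0.5 0.25; 0.4 -0.4 0.25; 0.4 -0.3 0.23; 0.4 -0.2 0.05; 0.4 -0.1 0.03; 0.4 0 0.02; 0.4 0.1 0.04; 
0.5 -0.6 0.26; 0.5 -0.5 0.25; 0.5 -0.4 0.25; 0.5 -0.3 0.23; 0.5 -0.2 0.03; 0.5 -0.1 0.04; 0.5 0 0.05; 0.5 0.1 0.04; 
0.6 -0.6 0.25; 0.6 -0.5 0.25; 0.6 -0.4 0.25; 0.6 -0.3 0.24; 0.6 -0.2 0.01; 0.6 -0.1 0.09; 0.6 0 0.09; 0.6 0.1 0.09; 
[0.4, -0.35, 0.3] -> [ 0.2284 -0.1451 -0.0664]
[0.5, -0.15, 0.3] -> [ 0.3995 -0.289  -0.0665]
[0.45, 0.1, 0.25] -> [ 0.4527 -0.5384 -0.0165]
[0.398, 0.179, 0.12] -> [ 0.4363 -0.6315  0.1135]
yaw of tool y -66.64 x 23.36 pos [ 0.2479 -0.5737  0.2336] t 1.5 F [ 0.1  0.6 -0.1] open 0.9937175968074032 grip 0.0 q [-77.  30.  82.  -0.  68. -10.]
```

```bash
python3 -m jog '[[1,0,0,-0.06,0,0,0],[1,0,0,-0.12,0,0,0],[1,0,0,-0.166,0,0,0],[1,0.06,-0.04,-0.166,0,0,0],[1,0.11,-0.07,-0.166,0,0,-5],[1,0.165,-0.105,-0.166,0,0,-10],[1,0.228,-0.145,-0.166,0,0,-15],[1,0.228,-0.145,-0.166,0,0,-20],[1,0.28,-0.19,-0.166,0,0,-27],[1,0.34,-0.24,-0.166,0,0,-34],[1,0.4,-0.289,-0.166,0,0,-41],[1,0.415,-0.35,-0.166,0,0,-48],[1,0.43,-0.41,-0.166,0,0,-55],[0.7,0.44,-0.47,-0.15,0,0,-62],[0.6,0.453,-0.538,-0.116,0,0,-70.6],[0.6,0.453,-0.538,-0.116,0,0,-70.6],[0.6,0.453,-0.538,-0.116,0,0,-70.6],[0.6,0.453,-0.538,-0.116,0,0,-70.6]]' | tail -5
python3 - <<'E'
from h import *
np.set_printoptions(precision=4,suppress=True)
for n in ("scene","top"):
    d=np.load(f"{n}0.npy");P=cloud(n,d); ok=d>0
    q=P[ok&(P[...,2]>.05)&(P[...,2]<.24)]
    q=q[(q[:,0]>.58)&(q[:,0]<.79)&(q[:,1]>.2)&(q[:,1]<.42)]
    for x0 in np.arange(.6,.78,.02):
        e=q[abs(q[:,0]-x0)<.01]; print(n,x0.round(2),len(e),np.percentile(e[:,1],[1,5,95,99]) if len(e) else '')
    f=P[ok&(P[...,2]>.004)&(P[...,2]<.016)&(abs(P[...,0]-.70)<.1)&(abs(P[...,1]-.3)<.08)]
    print(f.min(0),f.max(0),len(f))
b=cv2.imread('pics/top0.png')[120:270,190:350]; s=cv2.resize(b,None,fx=4,fy=4,interpolation=cv2.INTER_CUBIC); cv2.imwrite('pics/c1.png',s)
shift([[.398,.179,.12],[.398,.179,.020]])
E
```

```text
position: [0.4509, 0.0995, 0.35]
tcp_rot: [[-0.07, 0.998, 0.001], [0.998, 0.07, -0.001], [-0.001, 0.001, -1.0]]
force: [0.1, 0.5, -0.3]
opening: 0.617
grasp_force: 0.0
scene 0.6 241 [0.2586 0.2605 0.3666 0.3699]
scene 0.62 253 [0.2588 0.2624 0.3599 0.37  ]
scene 0.64 129 [0.2638 0.2654 0.3117 0.3146]
scene 0.66 112 [0.2674 0.2687 0.316  0.3417]
scene 0.68 131 [0.2703 0.2722 0.3451 0.3454]
scene 0.7 207 [0.2727 0.2747 0.3473 0.3488]
scene 0.72 206 [0.2757 0.2767 0.3499 0.3517]
scene 0.74 126 [0.2773 0.2788 0.3524 0.3535]
scene 0.76 49 [0.2817 0.2824 0.3352 0.3382]
scene 0.78 0 
[0.6002 0.22   0.004 ] [0.7988 0.38   0.0159] 302
top 0.6 228 [0.2555 0.2583 0.3585 0.3647]
top 0.62 272 [0.2551 0.2583 0.3563 0.3646]
top 0.64 156 [0.2595 0.2621 0.334  0.3358]
top 0.66 175 [0.2635 0.2659 0.3363 0.3382]
top 0.68 160 [0.2664 0.2688 0.3397 0.3421]
top 0.7 198 [0.2689 0.2712 0.3418 0.3439]
top 0.72 180 [0.2721 0.2734 0.3453 0.347 ]
top 0.74 177 [0.2749 0.2763 0.3467 0.3481]
top 0.76 33 [0.2774 0.2785 0.343  0.3474]
top 0.78 0 
[0.6002 0.2202 0.004 ] [0.7998 0.3779 0.016 ] 283
[0.398, 0.179, 0.12] -> [ 0.0832 -0.0475  0.2299]
[0.398, 0.179, 0.02] -> [ 0.0833 -0.0477  0.3299]
yaw of tool y 3.99 x 93.99 pos [0.4509 0.0995 0.35  ] t 3.75 F [ 0.1  0.5 -0.3] open 0.6165839567745144 grip 0.0 q [-1. 10. 95. -0. 75. -5.]
```

View pics/c1.png

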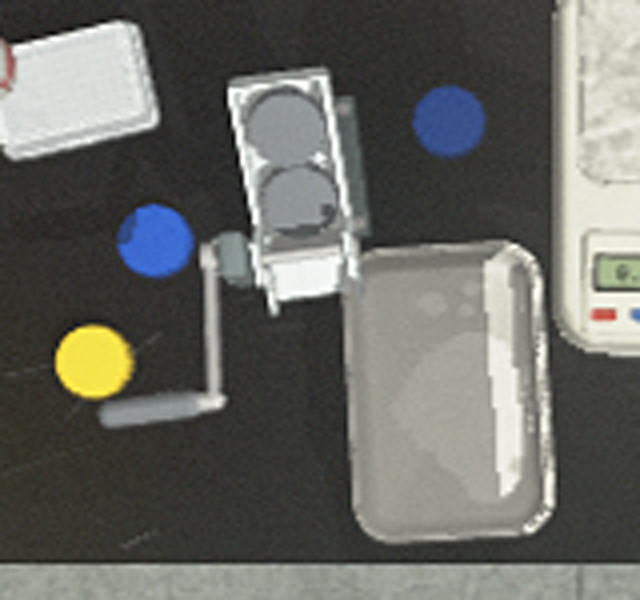

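```bash
python3 -m jog '[[0.6,0.02,-0.012,0.058,0,0,0],[0.6,0.042,-0.024,0.115,0,0,0],[0.6,0.064,-0.036,0.172,0,0,0],[0.6,0.083,-0.0477,0.23,0,0,0],[0.6,0.083,-0.0477,0.27,0,0,0],[0.6,0.083,-0.0477,0.3,0,0,0],[0.6,0.083,-0.0477,0.32,0,0,0],[0.6,0.083,-0.0477,0.33,0,0,0],[0.6,0.083,-0.0477,0.33,0,0,0],[0,0.083,-0.0477,0.33,0,0,0],[0,0.083,-0.0477,0.33,0,0,0],[0,0.083,-0.0477,0.33,0,0,0],[0,0.083,-0.0477,0.33,0,0,0],[0,0.083,-0.0477,0.33,0,0,0],[0,0.083,-0.0477,0.33,0,0,0]]' | tail -5
cat >> h.py <<'E'
def tray(pic=None):
    for n in ("scene","top"):
        im,d=viewer.capture(n);P=cloud(n,d)
        if pic: cv2.imwrite(f"pics/{pic}_{n}.png",im)
        for r in models.outline_of(n,"tray")[:1]:
            q=P[r['mask']&(d>0)];q=q[(q[:,2]>.027)&(q[:,2]<.043)]
            print(n,r['p'],len(q),cv2.minAreaRect(q[:,:2].astype(np.float32)) if len(q)>9 else '',[np.round(t['xyz'],4) for t in models.tip_of(n,"tray")[:1]])
E
python3 - <<'E'
from h import *
tray('g')
shift([[.384,.1777,.02],[.379,.24,.02],[.379,.2625,.020],[.394,.2646,.02]])
E
```

```text
position: [0.3977, 0.1795, 0.0196]
tcp_rot: [[-0.069, 0.998, 0.001], [0.998, 0.069, 0.0], [0.0, 0.001, -1.0]]
force: [0.9, 0.8, 1.2]
opening: 0.066
grasp_force: 30.0
scene 0.68 238 ((0.531590461730957, 0.22966600954532623), (0.13961878418922424, 0.27420756220817566), 69.62005615234375) [array([5.207e-01, 1.881e-01, 1.000e-04])]
top 0.76 437 ((0.520439863204956, 0.18741080164909363), (0.23976373672485352, 0.16696703433990479), 3.760171890258789) [array([ 0.5154,  0.1882, -0.0021])]
[0.384, 0.1777, 0.02] -> [-0.0008 -0.0138 -0.0004]
[0.379, 0.24, 0.02] -> [ 0.0617 -0.0145 -0.0004]
[0.379, 0.2625, 0.02] -> [ 0.0841 -0.013  -0.0003]
[0.394, 0.2646, 0.02] -> [ 0.0852  0.0021 -0.0003]
yaw of tool y 3.96 x 93.96 pos [0.3977 0.1795 0.0197] t 5.925 F [2.4 1.3 2. ] open 0.06459264150911367 grip 30.000455151312053 q [ 10.  41. 118.   0.  22.   6.]
```

```bash
python3 -m jog '[[0,0,-0.005,0,0,0,0],[0,0,-0.0138,0,0,0,0],[0,0.008,-0.0138,0,0,0,0],[0,0.018,-0.0142,0,0,0,0],[0,0.028,-0.0142,0,0,0,0],[0,0.038,-0.0143,0,0,0,-1],[0,0.048,-0.0144,0,0,0,-2],[0,0.058,-0.0145,0,0,0,-3],[0,0.068,-0.014,0,0,0,-3.6],[0,0.078,-0.0135,0,0,0,-4.2],[0,0.0841,-0.013,0,0,0,-4.2],[0,0.0841,-0.013,0,0,0,-4.2],[0,0.0846,-0.007,0,0,0,-4.2],[0,0.085,-0.002,0,0,0,-4.2],[0,0.0852,0.0021,0,0,0,-4.2],[0,0.0852,0.0021,0,0,0,-4.2],[0,0.0852,0.0021,0,0,0,-4.2]]' | tail -5
python3 - <<'E'
from h import *
tray('h')
d=[np.round(t['xyz'],4) for n in("scene","top") for t in models.tip_of(n,"foot_front")[:1]+models.tip_of(n,"chute_lip")[:1]];print(d)
shift([[.394,.2646,.02]])
b=cv2.imread('pics/h_top.png')[120:270,190:350]; cv2.imwrite('pics/c2.png',cv2.resize(b,None,fx=4,fy=4,interpolation=cv2.INTER_CUBIC))
E
```

```text
position: [0.3834, 0.2622, 0.0196]
tcp_rot: [[-0.144, 0.989, -0.018], [0.99, 0.143, -0.006], [-0.004, -0.019, -1.0]]
force: [-11.3, -3.4, 14.9]
opening: 0.068
grasp_force: 30.2
scene 0.62 0  [array([0.5058, 0.278 , 0.0006])]
top 0.61 365 ((0.5016838312149048, 0.278534471988678), (0.24385979771614075, 0.16658522188663483), 7.839379787445068) [array([ 4.977e-01,  2.810e-01, -4.000e-04])]
[array([0.6408, 0.3031, 0.001 ]), array([0.5976, 0.2964, 0.0522]), array([0.6404, 0.3024, 0.0014]), array([0.5946, 0.2917, 0.0552])]
[0.394, 0.2646, 0.02] -> [ 0.0008  0.0109 -0.0006]
yaw of tool y 8.25 x 98.26 pos [0.3833 0.2622 0.0196] t 8.55 F [-11.   -3.2  15.3] open 0.0706452201524177 grip 30.196432694792747 q [ 21.  41. 113.   0.  27.  12.]
```

View pics/c2.png

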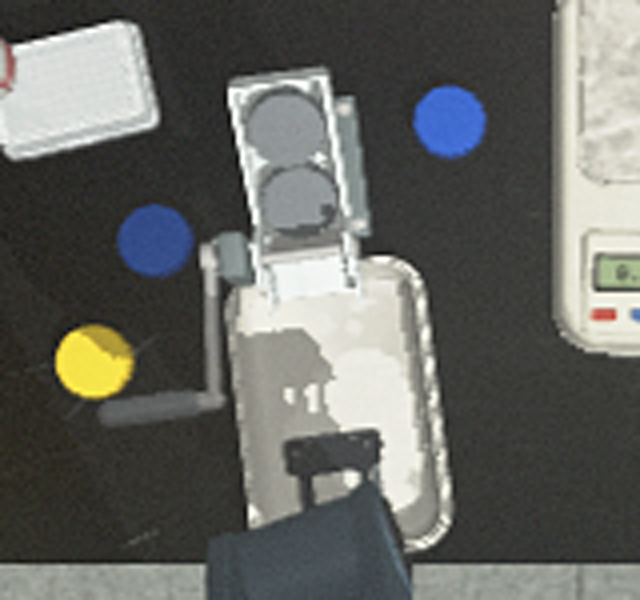

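The tray is aligned (top crop: tray 230–450, 260–545, chute entering at 315,280), but it is about 10 mm short of the command with 15 N pressing down. I'll relieve the vertical press.

```bash
python3 -m jog '[[0,0,0,-0.001,0,0,0],[0,0,0,-0.002,0,0,0],[0,0,0,-0.002,0,0,0]]' | tail -5
python3 - <<'E'
from h import *
shift([[.394,.2646,.02]]); print(bot.read_state()['moment'])
tray()
E
```

```text
position: [0.3928, 0.2646, 0.0211]
tcp_rot: [[-0.143, 0.99, -0.001], [0.99, 0.143, -0.0], [-0.0, -0.001, -1.0]]
force: [-0.6, 0.9, -3.9]
opening: 0.064
grasp_force: 30.0
[0.394, 0.2646, 0.02] -> [-0.0002  0.0012  0.0011]
yaw of tool y 8.2 x 98.2 pos [0.3928 0.2646 0.0211] t 8.925 F [-0.6  0.9 -3.9] open 0.06381175148889823 grip 30.017677177966107 q [ 20.  41. 112.   0.  27.  12.]
[-0.06189988  0.2521495   0.01768413]
scene 0.56 183 ((0.5176520943641663, 0.3232189416885376), (0.13727080821990967, 0.26819270849227905), 76.2776870727539) [array([ 0.515 ,  0.2835, -0.001 ])]
top 0.77 395 ((0.5113949179649353, 0.281339168548584), (0.24505774676799774, 0.16710986196994781), 8.123647689819336) [array([0.5108, 0.2822, 0.0013])]
```

```bash
python3 -m jog '[[0.5,0,0,0,0,0,0],[0.5,0,0,0,0,0,0],[0.5,0,0,0,0,0,0],[0.5,0,0,0,0,0,0],[0.5,0,0,-0.02,0,0,0],[0.5,0,0,-0.05,0,0,0],[0.5,0,0,-0.11,0,0,0],[0.5,0,0,-0.17,0,0,0],[0.5,0,0,-0.23,0,0,0],[0.5,0,0,-0.29,0,0,0],[0,0,0,-0.31,0,0,-10],[0,0.01,0.01,-0.31,0,0,-20],[0,0.03,0.03,-0.31,0,0,-30],[0,0.05,0.05,-0.31,0,0,-40],[0,0.08,0.08,-0.31,0,0,-50],[0,0.114,0.1165,-0.31,0,0,-60],[0,0.114,0.1165,-0.31,0,0,-70],[0,0.114,0.1165,-0.31,0,0,-80],[0,0.114,0.1165,-0.31,0,0,-90],[0,0.114,0.1165,-0.31,0,0,-90]]' | tail -5
python3 - <<'E'
from h import *
tray('k')
shift([[.4923,.3939,.240],[.484,.3927,.211],[.4812,.3923,.185],[.4864,.393,.150],[.5027,.3954,.112],[.5027,.3954,.107]])
for n in("scene","top"): print([np.round(t['xyz'],4) for t in models.tip_of(n,"lever_bar")[:1]])
E
```

```text
position: [0.4921, 0.3937, 0.3312]
tcp_rot: [[-0.99, -0.14, -0.001], [-0.14, 0.99, -0.0], [0.001, -0.0, -1.0]]
force: [-0.9, -0.7, -0.3]
opening: 0.002
grasp_force: 0.0
scene 0.96 473 ((0.5078242421150208, 0.2830173969268799), (0.24538539350032806, 0.16911248862743378), 8.215147972106934) [array([ 0.5141,  0.285 , -0.0028])]
top 0.65 482 ((0.5104687809944153, 0.2812051773071289), (0.2463649958372116, 0.16728386282920837), 8.262320518493652) [array([ 0.5103,  0.2826, -0.0013])]
[0.4923, 0.3939, 0.24] -> [0.     0.0001 0.0916]
[0.484, 0.3927, 0.211] -> [8.400e-03 1.000e-04 1.206e-01]
[0.4812, 0.3923, 0.185] -> [1.120e-02 1.000e-04 1.466e-01]
[0.4864, 0.393, 0.15] -> [0.006  0.     0.1816]
[0.5027, 0.3954, 0.112] -> [-1.050e-02  1.000e-04  2.196e-01]
[0.5027, 0.3954, 0.107] -> [-1.050e-02  1.000e-04  2.246e-01]
yaw of tool y 98.1 x -171.9 pos [0.4923 0.3938 0.3316] t 12.025 F [-0.   0.4 -0.1] open 0.0028701584630344275 grip 0.0 q [ 29.  26.  74.   0.  80. -70.]
[array([0.4995, 0.3832, 0.2138])]
[]
```

View pics/k_scene.png

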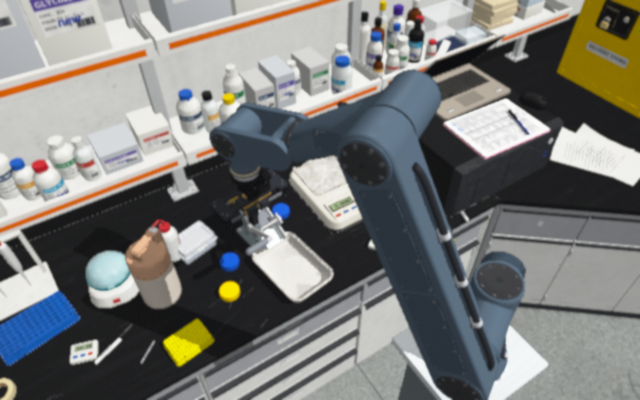

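Tray lies in line under the chute (scene pixel 290,265), with the gripper above the bar (245,200). Now I press the lever.

```bash
python3 -m jog '[[0,0,0,0.05,0,0,0],[0,0,0,0.085,0,0,0],[0,0.003,0,0.1,0,0,0],[0,0.007,0,0.113,0,0,0],[0,0.01,0,0.13,0,0,0],[0,0.011,0,0.147,0,0,0],[0,0.01,0,0.165,0,0,0],[0,0.006,0,0.182,0,0,0],[0,0,0,0.2,0,0,0],[0,-0.006,0,0.212,0,0,0],[0,-0.0105,0,0.219,0,0,0],[0,-0.0105,0,0.221,0,0,0],[0,-0.0105,0,0.221,0,0,0],[0,-0.0105,0,0.221,0,0,0],[0,-0.0105,0,0.221,0,0,0],[0,-0.0105,0,0.221,0,0,0]]' | tail -5
python3 - <<'E'
from h import *
shift([[.5027,.3954,.107]])
for n in("scene","top"):
    im,d=viewer.capture(n); cv2.imwrite(f'pics/p_{n}.png',im)
    for t in("lever_bar","cap0"): print(n,t,[(np.round(r['xyz'],3),round(r['p'],2)) for r in models.tip_of(n,t)])
a,b=cv2.imread('pics/p_scene.png')[180:320,190:350],cv2.imread('pics/p_top.png')[120:260,190:350]
cv2.imwrite('pics/c3.png',cv2.resize(np.hstack([a,b]),None,fx=2.5,fy=2.5,interpolation=cv2.INTER_CUBIC))
E
```

```text
position: [0.5006, 0.3953, 0.1151]
tcp_rot: [[-0.99, -0.142, -0.004], [-0.142, 0.99, -0.001], [0.004, -0.0, -1.0]]
force: [-14.6, -3.8, 32.9]
opening: 0.008
grasp_force: 16.5
[0.5027, 0.3954, 0.107] -> [-0.0022 -0.0002  0.0081]
yaw of tool y 98.18 x -171.82 pos [0.5006 0.3953 0.1151] t 14.125 F [-14.6  -3.8  32.9] open 0.007683152988227621 grip 16.471253167837858 q [ 28.  39.  86.   0.  55. -70.]
scene lever_bar [(array([0.51 , 0.384, 0.094]), 0.56)]
scene cap0 [(array([ 0.52 ,  0.281, -0.001]), 0.86), (array([ 0.54 ,  0.491, -0.005]), 0.68), (array([0.752, 0.189, 0.002]), 0.6), (array([0.582, 0.293, 0.03 ]), 0.45), (array([0.649, 0.442, 0.   ]), 0.43)]
top lever_bar []
top cap0 [(array([0.52 , 0.287, 0.002]), 0.81), (array([ 0.644,  0.438, -0.003]), 0.7), (array([0.584, 0.29 , 0.029]), 0.64), (array([ 0.749,  0.186, -0.003]), 0.49)]
```

View pics/c3.png

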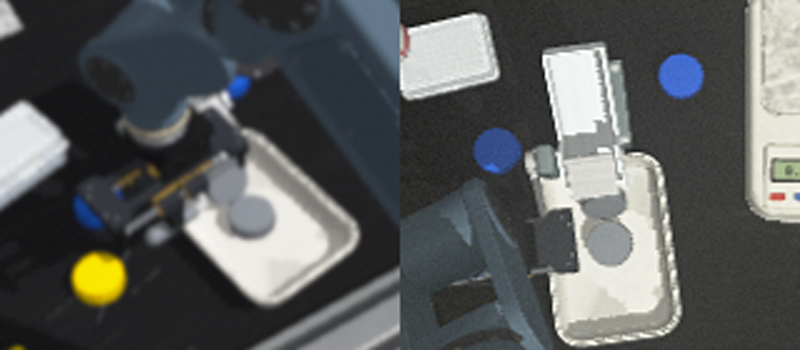

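At the stop both caps are out: cap0 lies in the tray at (610,243), and cap1 is at (603,207), maybe still falling or leaning. I ease the press a little and keep holding.

```bash
python3 -m jog '[[0,0,0,-0.0012,0,0,0],[0,0,0,-0.0012,0,0,0],[0,0,0,-0.0012,0,0,0],[0,0,0,-0.0012,0,0,0],[0,0,0,-0.0012,0,0,0],[0,0,0,-0.0012,0,0,0],[0,0,0,-0.0012,0,0,0],[0,0,0,-0.0012,0,0,0],[0,0,0,-0.0012,0,0,0],[0,0,0,-0.0012,0,0,0]]' | tail -5
python3 - <<'E'
from h import *
for n in("scene","top"):
    im,d=viewer.capture(n); cv2.imwrite(f'pics/q_{n}.png',im);P=cloud(n,d)
    print(n,[(np.round(r['xyz'],3),round(r['p'],2)) for r in models.tip_of(n,"cap0")])
    for r in models.outline_of(n,"cap0"):
        q=P[r['mask']&(d>0)]; m=np.median(q,0)
        if .45<m[0]<.7 and .2<m[1]<.36: print('  ',m.round(3),np.percentile(q,[3,97],axis=0).round(3).tolist())
a,b=cv2.imread('pics/q_scene.png')[210:290,240:340],cv2.imread('pics/q_top.png')[170:250,230:330]
cv2.imwrite('pics/c4.png',cv2.resize(np.hstack([a,b]),None,fx=4,fy=4,interpolation=cv2.INTER_CUBIC))
E
```

```text
position: [0.5005, 0.3953, 0.1154]
tcp_rot: [[-0.99, -0.142, -0.004], [-0.142, 0.99, -0.001], [0.004, -0.0, -1.0]]
force: [-13.5, -3.5, 28.6]
opening: 0.004
grasp_force: 14.3
scene [(array([ 0.542,  0.491, -0.003]), 0.87), (array([0.586, 0.293, 0.028]), 0.69), (array([ 0.52 ,  0.283, -0.002]), 0.59), (array([0.647, 0.439, 0.003]), 0.58), (array([0.752, 0.189, 0.001]), 0.37)]
   [0.564 0.294 0.038] [[0.552, 0.268, 0.018], [0.588, 0.319, 0.063]]
   [0.513 0.288 0.023] [[0.489, 0.259, -0.0], [0.55, 0.314, 0.03]]
top [(array([ 0.645,  0.436, -0.004]), 0.79), (array([0.521, 0.285, 0.002]), 0.73), (array([ 0.75 ,  0.184, -0.004]), 0.55), (array([0.588, 0.293, 0.032]), 0.52)]
   [0.518 0.281 0.024] [[0.492, 0.255, 0.018], [0.544, 0.306, 0.029]]
   [0.567 0.285 0.044] [[0.552, 0.261, 0.013], [0.585, 0.315, 0.065]]
```

View pics/c4.png

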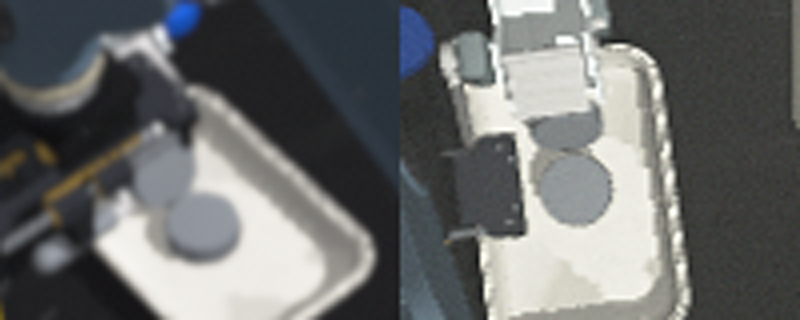

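cap1 is leaning: its lower edge is on the tray floor against cap0, and its upper edge on the lip (top crop 565,125). I'll let the lever home gently and then look again.

```bash
python3 -m jog '[[0,0.0045,0,-0.008,0,0,0],[0,0.0105,0,-0.02,0,0,0],[0,0.0165,0,-0.038,0,0,0],[0,0.0205,0,-0.055,0,0,0],[0,0.0215,0,-0.073,0,0,0],[0,0.0205,0,-0.09,0,0,0],[0,0.0175,0,-0.107,0,0,0],[0,0.0135,0,-0.12,0,0,0],[0,0.0105,0,-0.135,0,0,0],[0,0.0105,0,-0.17,0,0,0],[0,0.0105,0,-0.22,0,0,0],[0,0.0105,0,-0.22,0,0,0]]' | tail -5
cat > caps.py <<'E'
import sys
from h import *
nm=sys.argv[1]
for n in("scene","top"):
    im,d=viewer.capture(n); cv2.imwrite(f'pics/{nm}_{n}.png',im);P=cloud(n,d)
    for r in models.outline_of(n,"cap0"):
        q=P[r['mask']&(d>0)]; m=np.median(q,0)
        if .45<m[0]<.75 and .2<m[1]<.36: print('  ',n,m.round(3),np.percentile(q,[3,97],axis=0).round(3).tolist())
    print([(np.round(r['xyz'],3),round(r['p'],2)) for r in models.tip_of(n,"lever_bar")[:1]])
a,b=cv2.imread(f'pics/{nm}_scene.png')[190:310,230:350],cv2.imread(f'pics/{nm}_top.png')[130:250,220:340]
cv2.imwrite(f'pics/{nm}c.png',cv2.resize(np.hstack([a,b]),None,fx=3.3,fy=3.3,interpolation=cv2.INTER_CUBIC))
tray()
E
python3 caps.py r; python3 -c "
from h import *
shift([[.393,.265,.30],[.393,.265,.0215]])"
```

```text
position: [0.4942, 0.3949, 0.3366]
tcp_rot: [[-0.99, -0.142, 0.007], [-0.142, 0.99, 0.004], [-0.008, 0.003, -1.0]]
force: [0.6, 0.3, -0.1]
opening: 0.007
grasp_force: 0.0
   scene [0.513 0.29  0.024] [[0.489, 0.263, 0.01], [0.542, 0.313, 0.03]]
   scene [0.567 0.294 0.043] [[0.553, 0.264, 0.005], [0.594, 0.32, 0.064]]
[]
   top [0.572 0.289 0.05 ] [[0.553, 0.263, 0.01], [0.592, 0.317, 0.065]]
   top [0.518 0.279 0.024] [[0.491, 0.253, 0.001], [0.541, 0.306, 0.028]]
[]
scene 0.95 476 ((0.5075745582580566, 0.28243911266326904), (0.24546419084072113, 0.1695832759141922), 8.090682983398438) [array([5.122e-01, 2.826e-01, 3.000e-04])]
top 0.79 440 ((0.5108318328857422, 0.281083345413208), (0.24619169533252716, 0.16653989255428314), 8.368095397949219) [array([ 0.5089,  0.2802, -0.0006])]
[0.393, 0.265, 0.3] -> [ 0.1166 -0.1134  0.0315]
[0.393, 0.265, 0.0215] -> [ 0.1164 -0.1133  0.31  ]
yaw of tool y 98.17 x -171.83 pos [0.4923 0.3938 0.3313] t 18.075 F [-1.1 -0.4 -0.4] open 0.0005938838689843809 grip 0.0 q [ 29.  26.  74.  -0.  80. -70.]
```

View pics/rc.png

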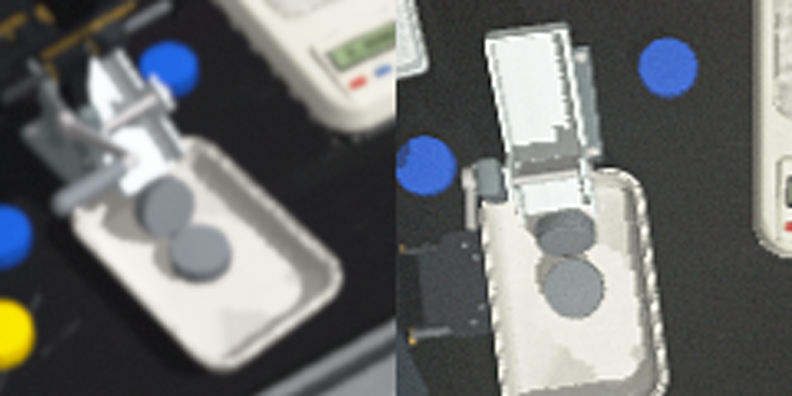

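```bash
python3 -m jog '[[0.3,0.03,-0.03,0,0,0,10],[0.4,0.06,-0.06,0,0,0,20],[0.5,0.09,-0.09,0,0,0,30],[0.6,0.1165,-0.1134,0,0,0,40],[0.6,0.1165,-0.1134,0,0,0,50],[0.6,0.1165,-0.1134,0,0,0,60],[0.6,0.1165,-0.1134,0.03,0,0,70],[0.6,0.1165,-0.1134,0.03,0,0,80],[0.6,0.1165,-0.1134,0.03,0,0,90],[0.6,0.1165,-0.1134,0.09,0,0,90],[0.6,0.1165,-0.1134,0.15,0,0,90],[0.6,0.1165,-0.1134,0.21,0,0,90],[0.6,0.1165,-0.1134,0.255,0,0,90],[0.6,0.1165,-0.1134,0.285,0,0,90],[0.6,0.1165,-0.1134,0.302,0,0,90],[0.6,0.1165,-0.1134,0.309,0,0,90],[0.6,0.1165,-0.1134,0.309,0,0,90]]' | tail -5
python3 -m jog '[[0,0,0,0,0,0,0],[0,0,0,0,0,0,0],[0,0,0,0,0,0,0],[0,0,0,0,0,0,0],[0,0,0,0,0,0,0],[0,0,0,-0.001,0,0,0],[0,0,-0.005,-0.001,0,0,0],[0,0,-0.01,-0.001,0,0,0],[0,0,-0.014,-0.001,0,0,0],[0,0,-0.014,-0.001,0,0,0],[0,0,-0.014,-0.001,0,0,0]]' | tail -5
python3 caps.py s; python3 -c "
from h import *
shift([[.393,.2646,.0215]])"
```

```text
position: [0.3934, 0.2652, 0.0227]
tcp_rot: [[-0.142, 0.99, 0.0], [0.99, 0.142, 0.0], [-0.0, 0.0, -1.0]]
force: [0.6, -0.5, 1.0]
opening: 0.6
grasp_force: 0.0
position: [0.3782, 0.2628, 0.0237]
tcp_rot: [[-0.142, 0.99, -0.002], [0.99, 0.142, -0.001], [-0.0, -0.002, -1.0]]
force: [-1.9, 0.0, -1.8]
opening: 0.067
grasp_force: 30.0
   scene [0.573 0.294 0.024] [[0.549, 0.268, 0.009], [0.604, 0.32, 0.03]]
   scene [0.49  0.296 0.024] [[0.473, 0.268, 0.006], [0.523, 0.31, 0.029]]
[(array([0.501, 0.384, 0.215]), 0.8)]
   top [0.501 0.278 0.025] [[0.474, 0.252, 0.012], [0.528, 0.306, 0.03]]
   top [0.575 0.287 0.024] [[0.551, 0.262, 0.015], [0.596, 0.314, 0.029]]
[(array([0.494, 0.384, 0.215]), 0.85)]
scene 0.86 246 ((0.5063195824623108, 0.3223544955253601), (0.1412678062915802, 0.27037107944488525), 75.78749084472656) [array([0.5026, 0.281 , 0.0032])]
top 0.95 404 ((0.49696260690689087, 0.27902376651763916), (0.24609333276748657, 0.1673641949892044), 8.043074607849121) [array([ 0.4959,  0.2792, -0.0007])]
[0.393, 0.2646, 0.0215] -> [-0.0004  0.0138  0.0022]
yaw of tool y 8.16 x 98.16 pos [0.3793 0.263  0.0237] t 22.175 F [-1.3  0.  -2.6] open 0.06719851696199686 grip 30.002552981022745 q [ 21.  41. 114.   0.  26.  13.]
```

cap1 dropped flat into the tray. I push the tray back, release it and retreat.

```bash
python3 -m jog '[[0,0,0.005,0,0,0,0],[0,0,0.01,0,0,0,0],[0,0,0.0145,0,0,0,0],[0,0,0.0145,0,0,0,0],[0,0,0.0145,0.001,0,0,0],[0.5,0,0.0145,0.001,0,0,0],[0.5,0,0.0145,0.001,0,0,0],[0.5,0,0.0145,0.001,0,0,0],[0.5,0,0.0145,0.001,0,0,0],[0.5,0,0.0145,-0.02,0,0,0],[0.5,0,0.0145,-0.06,0,0,0],[0.5,0,0.0145,-0.12,0,0,0],[0.5,0,0.0145,-0.18,0,0,0],[0.5,0,0.0145,-0.24,0,0,0],[0.5,-0.05,0.0145,-0.28,0,0,0],[0.5,-0.11,0.03,-0.3,0,0,0],[0.5,-0.17,0.03,-0.3,0,0,0],[0.5,-0.17,0.03,-0.3,0,0,0]]' | tail -5
python3 caps.py u
```

```text
position: [0.4339, 0.0954, 0.3241]
tcp_rot: [[-0.135, 0.991, 0.001], [0.991, 0.135, -0.001], [-0.001, 0.001, -1.0]]
force: [-0.5, 0.4, 0.7]
opening: 0.5
grasp_force: 0.0
   scene [0.515 0.287 0.024] [[0.49, 0.26, 0.01], [0.545, 0.313, 0.029]]
   scene [0.586 0.3   0.023] [[0.566, 0.273, 0.004], [0.613, 0.325, 0.031]]
[(array([0.501, 0.384, 0.217]), 0.69)]
   top [0.518 0.281 0.024] [[0.494, 0.255, 0.015], [0.545, 0.306, 0.03]]
   top [0.582 0.29  0.025] [[0.567, 0.266, 0.013], [0.599, 0.316, 0.03]]
[(array([0.498, 0.385, 0.215]), 0.61)]
scene 0.7 0  [array([ 5.202e-01,  2.841e-01, -2.000e-04])]
top 0.9 495 ((0.5125758051872253, 0.2813543677330017), (0.24618780612945557, 0.16716009378433228), 8.327249526977539) [array([ 5.128e-01,  2.819e-01, -2.000e-04])]
```

View pics/uc.png

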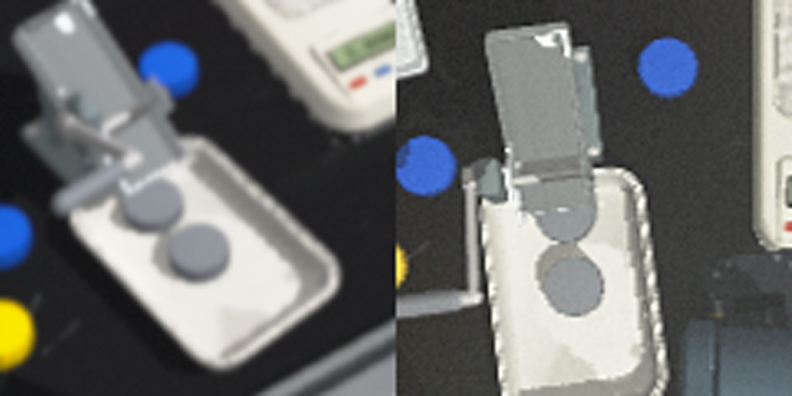

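Both caps now lie flat in the tray (top crop 565,215 and 573,287). The tray is in line and about 6 mm from the foot, the lever is home, and the robot is clear.

```bash
python3 -c "
from rig import workorder
print(workorder.hand_in())"
```

```text
the job is handed in; nothing more can be done
None
```

The job is handed in: the tray stands flat and centred under the chute, about 6 mm from the foot by my estimate, with both caps in it and the lever home; after the lever was home I pulled the tray back about 14 mm and returned it, because the second cap had lodged against the chute lip.

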